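# Mark a bracket blank with the automatic centre punch

### The job

Take the automatic centre punch out of its stand and put its point down the drill-guide hole next to the upright stop pin on the clamped bracket blank. Keeping it upright, press straight down gently until you feel the hidden spring snap and the force drop, and stop there, without ramming the punch hard into the blank. Then put the punch back upright in its stand, collar fully down on the rim, let go, and leave the other things on the bench where they are.

Things in the scene. Friction and masses are not known exactly. Their poses are not given: they have to be found in the camera images.
- punch: Loose steel centre punch, about 0.2 kg, upright, point down, in its stand. Origin on the axis at the collar's underside; z along the axis towards the cap. Collar 25 mm dia, z 0 to 6 mm; grip 16 mm dia, z 6 to 60 mm (cap to 64): hold at about z 31. Below: sleeve 16 mm dia tapering from z -28 to 9 mm dia at -42, then a sprung 5 mm rod, pointed end at z -68, that slides up into the sleeve.
- tip (a point): Point of the punch, on its axis, z -68 mm from its origin with the rod out. The rod slides in by up to 11.5 mm (solid stop). Resistance about 1 N at first, 5 N at 2 mm, 11 N at 5 mm, peak near 14.5 N at 8 mm; then the spring snaps: 9 N at 10.5 mm, 3 N at the stop. Past 9.5 mm counts as snapped. At the stop force rises steeply; over 25 N spoils the blank. Unloaded, the rod comes out by itself.
- stand: Fixed stand for the punch: a round foot 72 mm diameter, 6 mm high, with an upright grey tube, 36 mm outside and 19 mm inside diameter, whose rim is 78 mm above the bench. Origin at the foot's centre on the bench, z up.
- seat (a point): Centre of the tube's rim, 78 mm above the bench; the punch's origin lies here when its collar rests fully down on the rim.
- fixture: Fixed low clamp, base 150 x 110 x 12 mm; origin at its centre on the bench, x along the two 115 mm jaws (tops 48 mm up), z up. Between them a thin aluminium blank under a steel guide block 90 x 46 x 12 mm with two through holes at x +25 and -25 mm (8 mm dia, mouths coned to 16 mm). A stop pin, 10 mm dia, 26 mm high, stands on the blank at x +56 mm: use the hole beside it, at x +25.
- spot (a point): Point at bench level straight below the centre of the guide hole to use (x +25 mm of the fixture). It gives only the hole's horizontal place: the work's height differs each time and is not measured. The blank's upper face (bottom of the hole) lies anywhere from 30 to 50 mm above the bench, the guide's top 12 mm above it: feel for it.
- driver: Bystander: loose screwdriver with a black handle, 150 mm long, lying on the bench. Leave it.
- flask: Bystander: loose small amber bottle, 34 mm diameter, 85 mm high, upright. Leave it.
- cup: Bystander: loose dark green glass cup, 74 mm diameter, 85 mm high, upright. Leave it.
Not all that is in view belongs to the job. What is shaped like the fixture but turquoise or yellow is not meant.

How it is judged:
By the outcome, as a careful person would: the job done as asked, in the order asked, and still so for the second after the job is handed in, with the robot touching nothing.
It also fails if it takes over 72 s, if anything falls off the work surface, if the arm or the gripper's body presses on something with over 40 N, if the wrist force passes 120 N, or if a joint passes its speed limit or range.

### The arm

A 6-joint arm with a two-finger parallel gripper is mounted at the origin on the work surface. World frame = base frame: x ahead of the robot, y to its left, z up, the work surface at z = 0. Lengths are in mm, angles in degrees, forces in N, time in s.
With the tool pointing down it reaches from about 350 to 850 mm from the base axis. Payload 8.1 kg.
Tool frame: the origin (TCP) lies on the centre line of the jaws, within the pads' length; the fingertips stand 11 mm ahead of it and the grasp point (between the pads) lies 8 mm behind it; z points along the fingers, y is the direction in which the jaws open and shut (so a half turn about z gives the same grasp; the last joint's range is limited). The gripper opens to 85 mm and grips with 20 to 120 N. Pads are 22 mm wide; open, the fingers measure 114 mm over their backs; the gripper's body (76 mm by 85 mm) begins 54 mm behind the grasp point. The pads swing forward as they close: fully open they stand 13 mm farther back than shut.
Start: joints at [65.523, 7.471, 85.268, -0, 87.261, -4.893], TCP at [201.089, 565.304, 242.292] pointing down, gripper open.
Joint ranges: [-169.43, 169.43], [-51.17, 129.36], [1.28, 143.12], [-76.62, 256.62], [0, 156.53], [-152.29, 152.29]. Speed limits (degrees/s): [136.94, 136.94, 159.86, 180, 180, 180].

### API

Orientations are given as [roll, pitch, yaw] about the fixed x, y, z axes, in that order (R = Rz(yaw) Ry(pitch) Rx(roll)).
In Python, from bench import telemetry, viewer, r gives the robot as it stands.
- The arm moves only by the shell command python3 -m inch 'ROWS' [FORCE]. ROWS is JSON, a list of rows, each a list of 3 entries, a list of its own where there are three numbers: the shift along the tool's x, y, z in cm, then the turn, a rotation vector about the tool's x, y, z in rad, then the opening, from 0 (shut) to 1 (fully open). A call has 1 to 20 rows; each row is the pose to reach, as a shift and turn from the pose commanded when the call began, along the tool's axes at that moment; what a row does not reach only later rows make up. A row lasts 1/10 s, in which the tool goes at most 50 mm and 8.59 degrees, less where a joint would pass 70% of its speed; a pose out of reach is approached as far as the arm can. A call with a gripper value outside its range is refused whole. The fingers move at their own pace and stop on an object; FORCE is the grip in N (left out, the last holds). Time passes only in rows, so rows that repeat a pose let the fingers close. It gives the time, the measured TCP pose, the force and the opening at its end, in the units of the state.
- telemetry.sense(): the state, without advancing time (a new reading comes with each control period).
- viewer.snapshot(name): name is "side" or "top"; returns the picture (400x640x3 uint8, red, green, blue); there is no depth.
- viewer.camera_model(name): a dict with "fx", "fy", "cx", "cy" (pixels), "dist" ([k1, k2, p1, p2, k3] as OpenCV has them; the pictures are not rectified), "cam_to_world" (4x4, takes a point from camera to world coordinates). Camera axes: x right, y down, z forward; pixel columns grow to the right and rows downward; lengths in mm; the calibration is good to about 2 mm. A picture is of the moment at which its call begins. camera_model takes no time and is no camera call.
- r.hand_in(): hands the job in, once; it reports no verdict.
The state is a dict: "time": time; "joint_pos": joint angles; "qd": joint speeds; "joint_efforts": joint torques, N m; "tool_pos": TCP position; "tcp_rot": TCP orientation; "ft_force": force on the tool from outside, world axes, zero at the start; "wrist_torque": the same for the moment, N m; "finger_gap": finger opening in mm.
Only numpy, scipy, OpenCV 4.12 (cv2) and the standard library are available. Lean on these libraries where they do the work, as an engineer would, in place of code of your own. Each camera call takes 0.05 s, during which the arm holds its last target.

## Working session

There is one attempt and no reset: what is moved stays moved. The work goes in short steps, Python scripts to look and compute and a shell command to move; the robot and the scene stay as the last step left them, time stands still between calls to the robot, and variables do not carry over. Pictures are saved under pics/ and viewed, and the job is handed in when it is done.

```bash
ls; mkdir -p pics; python3 - <<'E'
from bench import telemetry, viewer, r
import cv2
print(telemetry.sense())
for n in("side","top"):
    cv2.imwrite(f"pics/{n}0.png",viewer.snapshot(n)[:,:,::-1]); print(viewer.camera_model(n))
E
```

```text
pics
{'time': 0.0, 'joint_pos': array([ 6.55229821e+01,  7.51491980e+00,  8.53290996e+01, -1.09758362e-03,
        8.72611999e+01, -4.89045694e+00]), 'qd': array([-0.00812637, -0.03109491, -0.02281077, -0.03292528, -0.0253118 ,
        0.08497049]), 'joint_efforts': array([-1.08735101e-03, -5.69415343e+01, -5.00541544e+01, -2.98358373e-04,
        1.50267337e-02,  1.77766810e-05]), 'tool_pos': array([200.87955413, 564.81609728, 241.24809369]), 'tcp_rot': array([-1.79895070e+02, -7.87780821e-03,  1.60413485e+02]), 'ft_force': array([0.61058607, 0.77126437, 0.88537344]), 'wrist_torque': array([ 0.03894209, -0.00929449,  0.00803803]), 'finger_gap': 85.34520127872162}
{'fx': 390.8898092084082, 'fy': 390.8898092084082, 'cx': 322.3315025863253, 'cy': 204.13942332825573, 'dist': array([-0.09214347,  0.        ,  0.        ,  0.        ,  0.        ]), 'cam_to_world': array([[-9.57894406e-01, -2.08376525e-01,  1.97528555e-01,
         3.34140533e+02],
       [-2.87058785e-01,  7.09325857e-01, -6.43781082e-01,
         5.26947668e+02],
       [-5.96324697e-03, -6.73376605e-01, -7.39275583e-01,
         7.76443740e+02],
       [ 0.00000000e+00,  0.00000000e+00,  0.00000000e+00,
         1.00000000e+00]])}
{'fx': 478.56716628715117, 'fy': 478.56716628715117, 'cx': 318.70915384663004, 'cy': 199.06679067769355, 'dist': array([-0.12196404,  0.        ,  0.        ,  0.        ,  0.        ]), 'cam_to_world': array([[-1.54852246e-02, -9.92332726e-01,  1.22621241e-01,
         4.16683915e+02],
       [-9.99879530e-01,  1.52377858e-02, -2.95548810e-03,
        -8.06930555e+01],
       [ 1.06435136e-03, -1.22652235e-01, -9.92449140e-01,
         9.98855084e+02],
       [ 0.00000000e+00,  0.00000000e+00,  0.00000000e+00,
         1.00000000e+00]])}
```

View pics/side0.png

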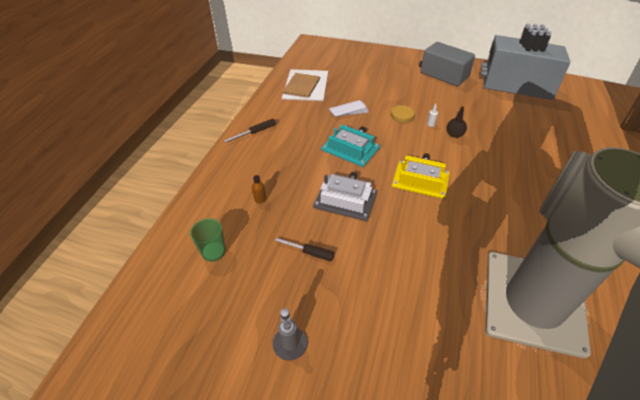

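View pics/top0.png

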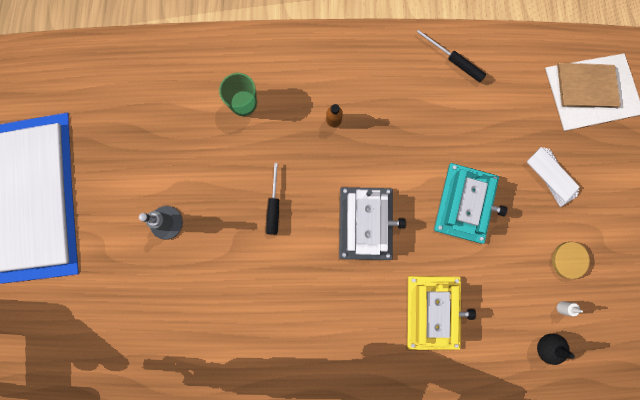

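The grey/dark-base clamp at top (366,223) is the one meant; the turquoise (467,204) and yellow (434,313) are excluded by colour. The stand is at top (165,222) and side (290,343). I'll enlarge both.

```bash
python3 - <<'E'
import cv2,numpy as np
a=cv2.imread("pics/top0.png");b=cv2.imread("pics/side0.png")
def c(im,u,v,w,h,s):return cv2.resize(im[v:v+h,u:u+w],None,fx=s,fy=s,interpolation=cv2.INTER_CUBIC)
cv2.imwrite("pics/c1.png",np.hstack([c(a,330,175,90,95,6)]))
cv2.imwrite("pics/c2.png",c(a,130,190,70,60,8))
cv2.imwrite("pics/c3.png",c(b,310,165,75,55,8))
cv2.imwrite("pics/c4.png",c(b,260,300,60,65,8))
E
```

```text
(no output)
```

View pics/c1.png

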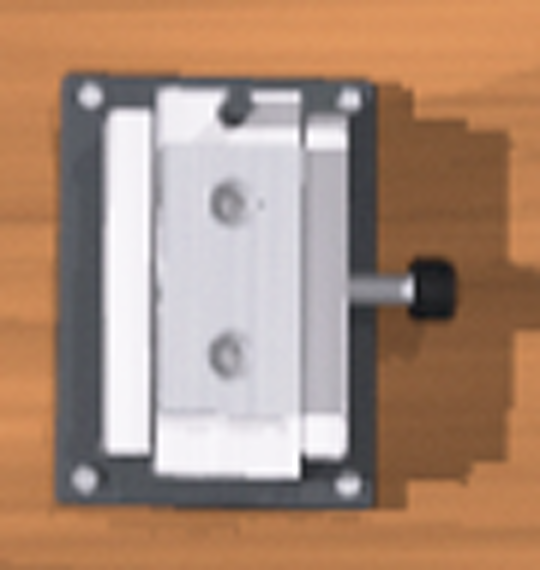

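View pics/c2.png

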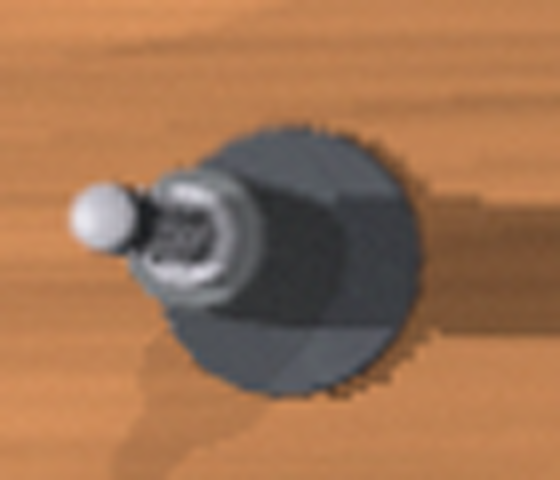

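View pics/c3.png

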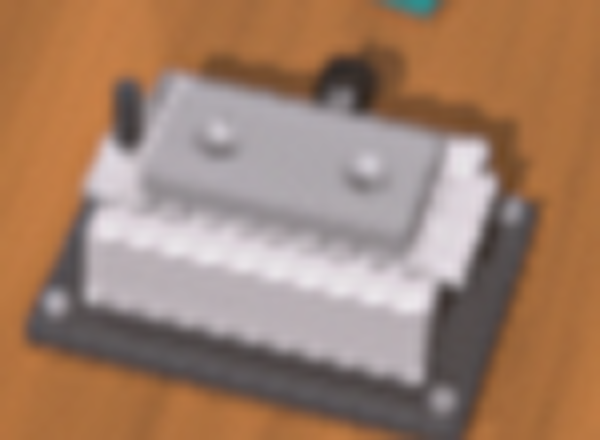

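View pics/c4.png

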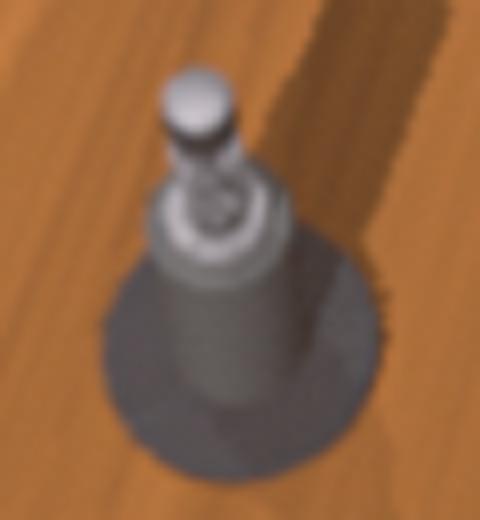

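```bash
cat > h.py <<'E'
import numpy as np,cv2
from bench import telemetry, viewer, r
def ray(n,uv):
    m=viewer.camera_model(n);K=np.array([[m['fx'],0,m['cx']],[0,m['fy'],m['cy']],[0,0,1]])
    p=cv2.undistortPoints(np.array([[uv]],float),K,m['dist'])[0,0]
    T=m['cam_to_world'];return T[:3,3],T[:3,:3]@np.array([p[0],p[1],1])
def onz(n,uv,z):
    o,d=ray(n,uv);return (o+d*(z-o[2])/d[2])[:2].round(1)
def tri(a,b):
    A=np.zeros((3,3));B=np.zeros(3)
    for n,uv in(("top",a),("side",b)):
        o,d=ray(n,uv);d=d/np.linalg.norm(d);P=np.eye(3)-np.outer(d,d);A+=P;B+=P@o
    return np.linalg.solve(A,B).round(1)
def proj(n,p):
    m=viewer.camera_model(n);T=np.linalg.inv(m['cam_to_world']);K=np.array([[m['fx'],0,m['cx']],[0,m['fy'],m['cy']],[0,0,1]])
    return cv2.projectPoints(np.array(p,float).reshape(-1,3),cv2.Rodrigues(T[:3,:3])[0],T[:3,3],K,m['dist'])[0][:,0]
def un(p,o,s):return ((p[0]+.5)/s-.5+o[0],(p[1]+.5)/s-.5+o[1])
E
python3 - <<'E'
from h import *
t=lambda p:un(p,(330,175),6);s=lambda p:un(p,(310,165),8)
print("hole+",tri(t((229,203)),s((216,135))),"hole-",tri(t((228,355)),s((367,168))))
for z in(48,52,56,60):print(z,onz("top",t((229,203)),z),onz("side",s((216,135)),z),onz("top",t((228,355)),z),onz("side",s((367,168)),z))
c=np.array([onz("top",t(p),12) for p in((65,75),(377,80),(372,508),(57,503))]);print(c,c.mean(0))
sc=np.array([onz("top",t(p),13) for p in((90,97),(350,100),(347,485),(85,480))]);print("screws",sc,sc.mean(0))
t=lambda p:un(p,(130,190),8);s=lambda p:un(p,(260,300),8)
print("foot",onz("top",t((292,260)),6),onz("side",s((243,346)),6))
print("rim",onz("top",t((200,237)),80),onz("side",s((220,222)),80))
print("cap",onz("top",t((104,217)),142),onz("side",s((198,98)),142),tri(t((104,217)),s((198,98))))
E
```

```text
hole+ [ 511.9 -179.5   64.9] hole- [ 461.6 -177.9   65.6]
48 [ 513.8 -181.3] [ 515.9 -196.4] [ 463.2 -179.6] [ 464.1 -195.4]
52 [ 513.4 -180.9] [ 514.9 -192.4] [ 463.  -179.2] [ 463.4 -191.5]
56 [ 513.  -180.5] [ 513.9 -188.4] [ 462.8 -178.8] [ 462.6 -187.5]
60 [ 512.6 -180. ] [ 512.9 -184.5] [ 462.6 -178.4] [ 461.9 -183.5]
[[ 563.1 -129.3]
 [ 559.7 -238.1]
 [ 411.6 -231.5]
 [ 415.3 -123.5]] [ 487.425 -180.6  ]
screws [[ 555.1 -137.7]
 [ 552.7 -228.2]
 [ 419.7 -223. ]
 [ 423.  -133.2]] [ 487.625 -180.525]
foot [495.5 238.3] [493.7 240.3]
rim [495.5 237.7] [493.8 240.6]
cap [495.1 239. ] [494.2 240. ] [494.9 239.4 140.6]
```

```bash
python3 -m inch '[[[-1.5,-0.8,0.2],[0,0,-0.01],1],[[-4,-2.2,0.5],[0,0,-0.03],1],[[-7.5,-4,1],[0,0,-0.06],1],[[-11,-6,1.5],[0,0,-0.1],1],[[-14.5,-7.8,2],[0,0,-0.14],1],[[-18,-9.7,2.4],[0,0,-0.18],1],[[-21.5,-11.6,2.7],[0,0,-0.22],1],[[-25,-13.5,3],[0,0,-0.25],1],[[-28.5,-15.4,3.3],[0,0,-0.28],1],[[-32,-17.3,3.6],[0,0,-0.3],1],[[-35,-18.9,3.9],[0,0,-0.32],1],[[-37,-20,4.1],[0,0,-0.335],1],[[-38.2,-20.6,4.2],[0,0,-0.34],1],[[-38.6,-20.88,4.2],[0,0,-0.3419],1],[[-38.6,-20.88,4.2],[0,0,-0.3419],1],[[-38.6,-20.88,4.2],[0,0,-0.3419],1],[[-38.6,-20.88,4.2],[0,0,-0.3419],1]]' 40
python3 - <<'E'
from h import *
print(telemetry.sense())
a=viewer.snapshot("top")[:,:,::-1];b=viewer.snapshot("side")[:,:,::-1]
cv2.imwrite("pics/t1.png",a);cv2.imwrite("pics/s1.png",b)
cv2.imwrite("pics/cs1.png",np.hstack([cv2.resize(a[150:280,80:210],None,fx=3,fy=3),cv2.resize(b[235:365,220:350],None,fx=3,fy=3)]))
E
```

```text
time: 1.8
tool_pos: [494.2, 240.2, 200.4]
tcp_rot: [180.0, -0.0, -179.9]
ft_force: [0.3, -1.1, -0.1]
finger_gap: 85.5
{'time': 1.8, 'joint_pos': array([ 2.05621860e+01,  9.78629156e-01,  9.64826363e+01,  1.60318490e-02,
        8.25350604e+01, -6.95155884e+01]), 'qd': array([-0.06269379, -0.11116132, -0.08099797, -0.08683535, -0.04756919,
       -0.18004271]), 'joint_efforts': array([-2.98838820e-01, -5.00282443e+01, -4.92355192e+01, -1.60519558e-02,
       -5.45474722e-04,  1.25664592e-02]), 'tool_pos': array([494.17356251, 240.1641585 , 200.40549517]), 'tcp_rot': array([ 1.79983823e+02, -2.12135048e-03, -1.79924308e+02]), 'ft_force': array([ 0.25769082, -1.08075674, -0.13731932]), 'wrist_torque': array([-0.01574145,  0.01895592,  0.05641647]), 'finger_gap': 85.48730156350197}
```

View pics/cs1.png

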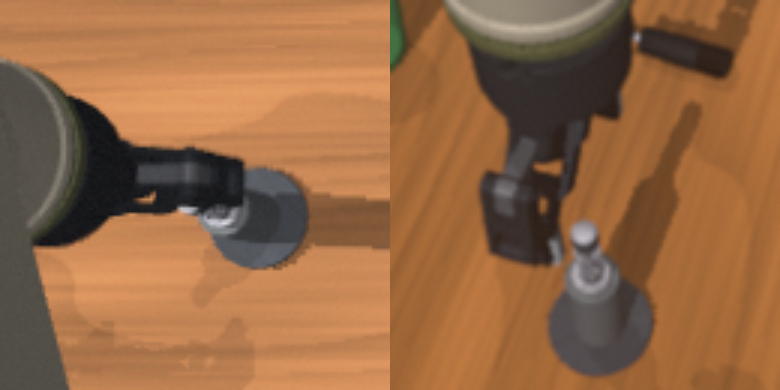

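```bash
python3 -m inch '[[[0,0,1],[0,0,0],1],[[0,0,3],[0,0,0],1],[[0,0,5],[0,0,0],1],[[0,0,7],[0,0,0],1],[[0,0,8.5],[0,0,0],1],[[0,0,9.5],[0,0,0],1],[[0,0,9.9],[0,0,0],1],[[0,0,9.9],[0,0,0],1],[[0,0,9.9],[0,0,0],1]]'
python3 - <<'E'
from h import *
print(telemetry.sense()['tool_pos'])
a=viewer.snapshot("top")[:,:,::-1];b=viewer.snapshot("side")[:,:,::-1]
cv2.imwrite("pics/cs2.png",np.hstack([cv2.resize(a[150:280,80:210],None,fx=3,fy=3),cv2.resize(b[235:365,220:350],None,fx=3,fy=3)]))
E
```

```text
time: 2.8
tool_pos: [495.4, 239.4, 102.2]
tcp_rot: [180.0, 0.1, -180.0]
ft_force: [0.3, -0.3, 0.6]
finger_gap: 85.3
[495.37699023 239.43917746 102.16579837]
```

View pics/cs2.png

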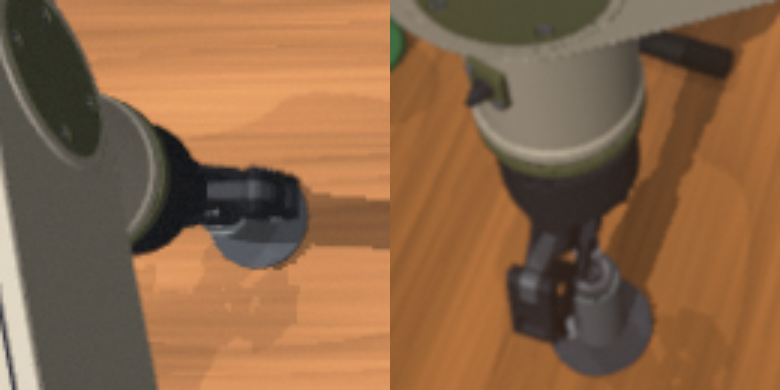

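```bash
python3 -m inch '[[[0,0,0],[0,0,0],0],[[0,0,0],[0,0,0],0],[[0,0,0],[0,0,0],0],[[0,0,0],[0,0,0],0],[[0,0,0],[0,0,0],0],[[0,0,0],[0,0,0],0],[[0,0,0],[0,0,0],0],[[0,0,0],[0,0,0],0],[[0,0,0],[0,0,0],0],[[0,0,0],[0,0,0],0]]' 70
python3 -c "
from h import *
s=telemetry.sense();print(s['ft_force'],s['finger_gap'],s['wrist_torque'])"
```

```text
time: 3.9
tool_pos: [494.8, 239.2, 101.4]
tcp_rot: [-180.0, 0.0, -180.0]
ft_force: [-0.6, -1.1, 3.5]
finger_gap: 14.3
[-0.62000925 -1.07475936  3.54634487] 14.257076114678652 [-0.1710853   0.23070641  0.06183295]
```

```bash
python3 -m inch '[[[0,0,-0.3],[0,0,0],0],[[0,0,-1],[0,0,0],0],[[0,0,-2],[0,0,0],0],[[0,0,-3.2],[0,0,0],0],[[0,0,-4.5],[0,0,0],0],[[0,0,-6],[0,0,0],0],[[0,0,-7.5],[0,0,0],0],[[0,0,-9],[0,0,0],0],[[0,0,-10.5],[0,0,0],0],[[0,0,-12],[0,0,0],0],[[0,0,-12.7],[0,0,0],0],[[0,0,-13],[0,0,0],0],[[0,0,-13],[0,0,0],0],[[0,0,-13],[0,0,0],0]]'
python3 - <<'E'
from h import *
s=telemetry.sense();print(s['ft_force'],s['tool_pos'],s['finger_gap'])
a=viewer.snapshot("top")[:,:,::-1];b=viewer.snapshot("side")[:,:,::-1]
cv2.imwrite("pics/cs3.png",np.hstack([cv2.resize(a[150:280,80:210],None,fx=3,fy=3),cv2.resize(b[205:335,220:350],None,fx=3,fy=3)]))
E
```

```text
time: 5.3
tool_pos: [494.4, 239.1, 230.4]
tcp_rot: [-180.0, -0.1, -180.0]
ft_force: [-0.5, -0.4, -2.0]
finger_gap: 14.5
[-0.45807144 -0.3963389  -1.9642417 ] [494.37392155 239.05358941 230.38367596] 14.52810809081184
```

View pics/cs3.png

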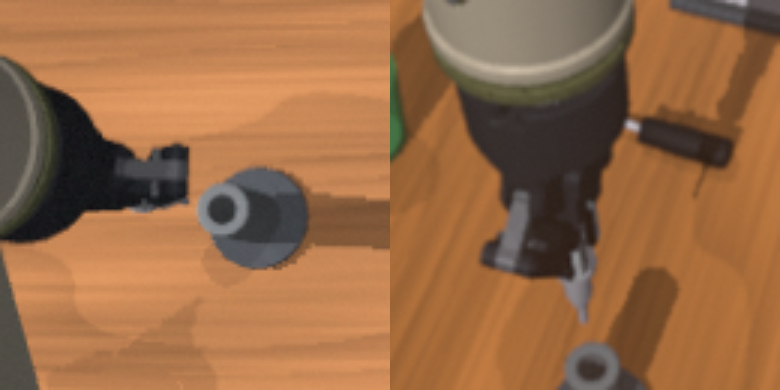

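```bash
python3 - <<'E'
from h import *
print(onz("top",(154.3,219.3),78),onz("side",(286.8,327),78),tri((154.3,219.3),(286.8,327)))
print("tip on side ray z=139:",onz("side",(284.8,312),139))
print(proj("side",[494.8,239.2,139]),proj("side",[494.8,239.2,78]),proj("top",[494.8,239.2,78]))
E
python3 -m inch '[[[0,-0.8,0],[0,0,0],0],[[-0.1,-2.5,0],[0,0,0],0],[[-0.2,-5,0],[0,0,0],0],[[-0.4,-8,0],[0,0,0],0],[[-0.5,-11,0],[0,0,0],0],[[-0.6,-14,0],[0,0,0],0],[[-0.7,-17,0],[0,0,0],0],[[-0.8,-20,0],[0,0,0],0],[[-1,-23,0],[0,0,0],0],[[-1.1,-26,0],[0,0,0],0],[[-1.2,-29,0],[0,0,0],0],[[-1.4,-32,0],[0,0,0],0],[[-1.5,-35,0],[0,0,0],0],[[-1.6,-38,0],[0,0,0],0],[[-1.7,-40.3,0],[0,0,0],0],[[-1.8,-41.6,0],[0,0,0],0],[[-1.8,-42,0],[0,0,0],0],[[-1.8,-42,0],[0,0,0],0],[[-1.8,-42,0],[0,0,0],0],[[-1.8,-42,0],[0,0,0],0]]'
python3 -m inch '[[[0,0,1],[0,0,0],0],[[0,0,2],[0,0,0],0],[[0,0,3],[0,0,0],0],[[0,0,4],[0,0,0],0],[[0,0,4.7],[0,0,0],0],[[0,0,5],[0,0,0],0],[[0,0,5],[0,0,0],0],[[0,0,5],[0,0,0],0]]'
python3 - <<'E'
from h import *
s=telemetry.sense();print(s['ft_force'],s['tool_pos'],s['finger_gap'])
a=viewer.snapshot("top")[:,:,::-1];b=viewer.snapshot("side")[:,:,::-1]
cv2.imwrite("pics/t4.png",a)
cv2.imwrite("pics/s4.png",b)
cv2.imwrite("pics/cs4.png",np.hstack([cv2.resize(a[170:270,320:420],None,fx=4,fy=4),cv2.resize(b[130:230,300:400],None,fx=4,fy=4)]))
E
```

```text
[495.5 239. ] [495.  239.4] [495.3 239.1  77.4]
tip on side ray z=139: [494.  238.7]
[[284.30564541 312.11868589]] [[286.9087073  326.94698844]] [[154.16982009 219.65807471]]
time: 7.4
tool_pos: [512.9, -179.8, 231.3]
tcp_rot: [180.0, 0.0, -179.9]
ft_force: [0.4, 0.3, -1.7]
finger_gap: 14.5
time: 8.2
tool_pos: [513.0, -180.9, 181.7]
tcp_rot: [-180.0, 0.0, -180.0]
ft_force: [-0.0, -0.4, -1.4]
finger_gap: 14.8
[-0.01584416 -0.37656089 -1.43560537] [ 513.04375954 -180.91127968  181.66857808] 14.78254000765783
```

View pics/cs4.png

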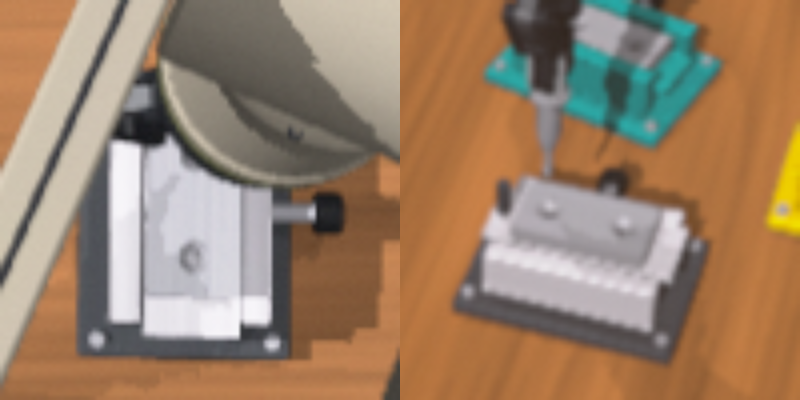

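```bash
python3 -m inch '[[[0,0,0.6],[0,0,0],0],[[0,0,1.2],[0,0,0],0],[[0,0,1.7],[0,0,0],0],[[0,0,2],[0,0,0],0],[[0,0,2.1],[0,0,0],0],[[0,0,2.1],[0,0,0],0]]'
python3 - <<'E'
from h import *
s=telemetry.sense();print(s['ft_force'],s['tool_pos'],s['finger_gap'])
b=viewer.snapshot("side")[:,:,::-1]
cv2.imwrite("pics/s5.png",b)
x,y=512.75,-180.8
print(proj("side",[[x,y,69],[x,y,62],[x,y,58],[x,y,54]]))
cv2.imwrite("pics/cs5.png",cv2.resize(b[140:215,305:395],None,fx=8,fy=8,interpolation=cv2.INTER_CUBIC))
E
```

```text
time: 8.9
tool_pos: [512.7, -180.7, 160.0]
tcp_rot: [180.0, -0.0, -180.0]
ft_force: [0.7, -0.6, -2.3]
finger_gap: 14.3
[ 0.67749762 -0.60206    -2.27202589] [ 512.6887881  -180.73218734  160.02786844] 14.312663086141539
[[336.3175256  179.91446798]
 [336.26327642 181.84340407]
 [336.23249304 182.93702003]
 [336.20186557 184.02441821]]
```

View pics/cs5.png

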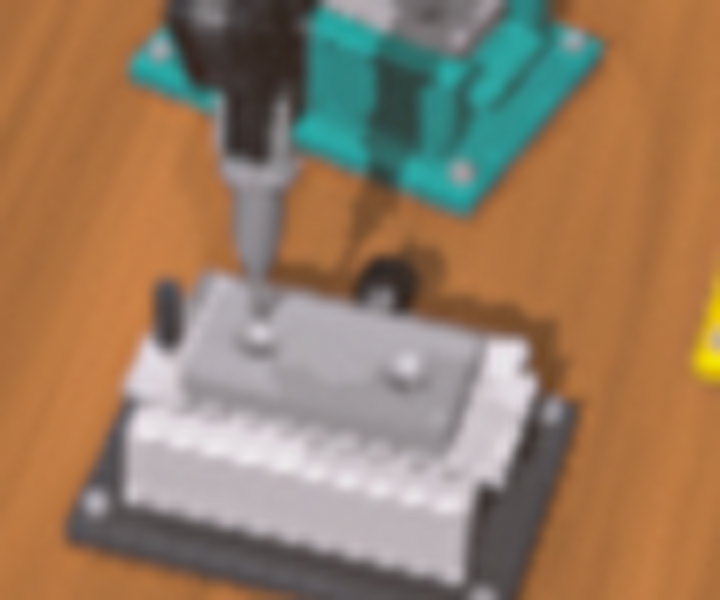

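```bash
python3 -m inch '[[[0,0,0.2],[0,0,0],0],[[0,0,0.4],[0,0,0],0],[[0,0,0.6],[0,0,0],0],[[0,0,0.7],[0,0,0],0],[[0,0,0.8],[0,0,0],0],[[0,0,0.8],[0,0,0],0]]'
python3 -m inch '[[[0,0,0.1],[0,0,0],0],[[0,0,0.2],[0,0,0],0],[[0,0,0.3],[0,0,0],0],[[0,0,0.3],[0,0,0],0]]'
python3 -m inch '[[[0,0,0.1],[0,0,0],0],[[0,0,0.2],[0,0,0],0],[[0,0,0.3],[0,0,0],0],[[0,0,0.3],[0,0,0],0]]'
python3 - <<'E'
from h import *
s=telemetry.sense();print(s['ft_force'],s['tool_pos'],s['wrist_torque'])
b=viewer.snapshot("side")[:,:,::-1]
cv2.imwrite("pics/cs6.png",cv2.resize(b[140:215,305:395],None,fx=8,fy=8,interpolation=cv2.INTER_CUBIC))
E
```

```text
time: 9.55
tool_pos: [512.7, -180.8, 152.1]
tcp_rot: [180.0, -0.0, -180.0]
ft_force: [-0.5, 0.2, -2.3]
finger_gap: 14.5
time: 9.95
tool_pos: [512.8, -180.9, 149.2]
tcp_rot: [-180.0, -0.0, -180.0]
ft_force: [0.3, 0.0, -1.5]
finger_gap: 14.4
time: 10.35
tool_pos: [512.7, -180.9, 146.1]
tcp_rot: [-180.0, -0.0, -180.0]
ft_force: [-0.8, -1.1, -1.7]
finger_gap: 14.4
[-0.82617852 -1.06530726 -1.66347976] [ 512.73641257 -180.91537236  146.14385699] [-0.37770712  0.04970468 -0.03962782]
```

View pics/cs6.png

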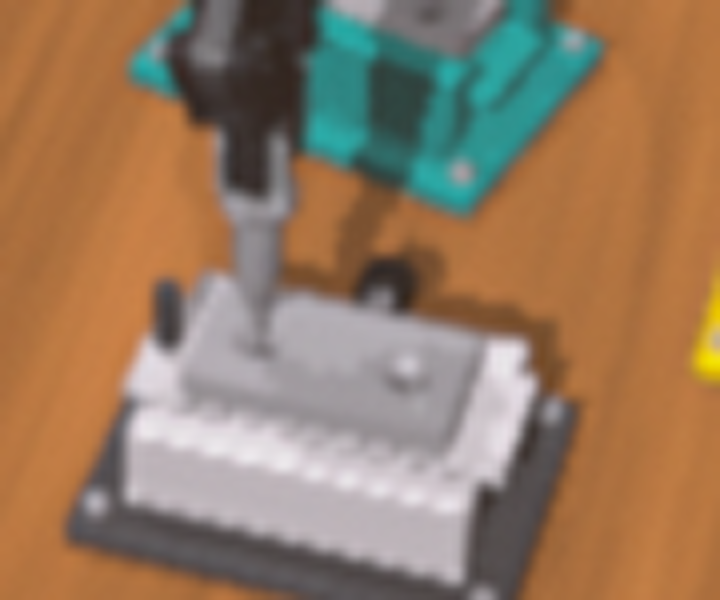

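```bash
for i in 1; do
python3 -m inch '[[[0,0,0.1],[0,0,0],0],[[0,0,0.1],[0,0,0],0],[[0,0,0.1],[0,0,0],0]]'; done
python3 -c "
from h import *
s=telemetry.sense();print(s['ft_force'],s['tool_pos'],s['wrist_torque'])"
python3 -m inch '[[[0,0,0.1],[0,0,0],0],[[0,0,0.1],[0,0,0],0],[[0,0,0.1],[0,0,0],0]]'
python3 -c "
from h import *
s=telemetry.sense();print(s['ft_force'],s['tool_pos'],s['wrist_torque'])"
```

```text
time: 10.7
tool_pos: [512.8, -180.9, 145.3]
tcp_rot: [-180.0, -0.0, -180.0]
ft_force: [0.1, -1.3, -0.5]
finger_gap: 14.8
[ 0.14330516 -1.3253655  -0.51734236] [ 512.79308371 -180.88214904  145.29445222] [-0.47700172  0.02897734 -0.01090956]
time: 11.0
tool_pos: [512.8, -180.8, 144.3]
tcp_rot: [-180.0, -0.0, -180.0]
ft_force: [-0.2, -2.1, -1.8]
finger_gap: 14.6
[-0.17390698 -2.08743488 -1.79321656] [ 512.80090766 -180.84586526  144.27755307] [-0.48081854  0.09274653  0.02066383]
```

```bash

python3 -m inch '[[[0,-0.05,0],[0,0,0],0],[[0,-0.1,0],[0,0,0],0],[[0,-0.1,0],[0,0,0],0],[[0,-0.1,0],[0,0,0],0]]'
python3 -c "
from h import *
s=telemetry.sense();print(s['ft_force'],s['tool_pos'],s['wrist_torque'])"
python3 -m inch '[[[0,-0.05,0],[0,0,0],0],[[0,-0.1,0],[0,0,0],0],[[0,-0.1,0],[0,0,0],0]]'
python3 -c "
from h import *
s=telemetry.sense();print(s['ft_force'],s['tool_pos'],s['wrist_torque'])"
```

```text
time: 11.4
tool_pos: [512.8, -181.6, 144.2]
tcp_rot: [180.0, -0.0, -180.0]
ft_force: [0.1, 0.3, -1.9]
finger_gap: 14.2
[ 0.05699488  0.32886765 -1.93701521] [ 512.79568393 -181.61516934  144.1664616 ] [ 0.01583672 -0.00639828 -0.02535728]
time: 11.7
tool_pos: [512.8, -182.9, 144.3]
tcp_rot: [180.0, -0.0, -180.0]
ft_force: [0.5, -0.9, -2.1]
finger_gap: 14.4
[ 0.47854187 -0.924692   -2.11089542] [ 512.82436842 -182.85352705  144.27361236] [ 0.00857371 -0.03426448  0.01602269]
```

```bash

for k in 1; do
python3 -m inch '[[[0,0,0.1],[0,0,0],0],[[0,0,0.1],[0,0,0],0],[[0,0,0.1],[0,0,0],0]]'
python3 -c "
from h import *
s=telemetry.sense();print(s['wrist_torque'])"; done
python3 -m inch '[[[0,0,0.1],[0,0,0],0],[[0,0,0.1],[0,0,0],0],[[0,0,0.1],[0,0,0],0]]'
python3 -c "
from h import *
s=telemetry.sense();print(s['wrist_torque'])"
python3 -m inch '[[[0,0,0.1],[0,0,0],0],[[0,0,0.1],[0,0,0],0],[[0,0,0.1],[0,0,0],0]]'
python3 -c "
from h import *
s=telemetry.sense();print(s['wrist_torque'])"
```

```text
time: 12.0
tool_pos: [512.8, -182.8, 143.2]
tcp_rot: [180.0, -0.0, -180.0]
ft_force: [-0.1, -0.3, -2.6]
finger_gap: 14.1
[-0.01185838 -0.0172323  -0.04735154]
time: 12.3
tool_pos: [512.8, -182.8, 142.2]
tcp_rot: [180.0, -0.0, -180.0]
ft_force: [0.1, 0.2, -1.3]
finger_gap: 14.5
[ 0.02938347 -0.00222062  0.02116869]
time: 12.6
tool_pos: [512.8, -182.8, 141.2]
tcp_rot: [180.0, -0.0, -180.0]
ft_force: [-0.1, -0.4, -1.9]
finger_gap: 14.6
[ 0.04656836  0.03361143 -0.00322108]
```

```bash

python3 -m inch '[[[0,0,0.1],[0,0,0],0],[[0,0,0.1],[0,0,0],0],[[0,0,0.1],[0,0,0],0]]'
python3 -c "
from h import *
s=telemetry.sense();print(s['wrist_torque'])"
python3 -m inch '[[[0,0,0.1],[0,0,0],0],[[0,0,0.1],[0,0,0],0],[[0,0,0.1],[0,0,0],0]]'
python3 - <<'E'
from h import *
s=telemetry.sense();print(s['wrist_torque'])
b=viewer.snapshot("side")[:,:,::-1]
cv2.imwrite("pics/cs7.png",cv2.resize(b[140:215,305:395],None,fx=8,fy=8,interpolation=cv2.INTER_CUBIC))
E
```

```text
time: 12.9
tool_pos: [512.9, -182.8, 140.4]
tcp_rot: [-180.0, 0.0, -180.0]
ft_force: [0.1, -0.0, -2.8]
finger_gap: 14.2
[0.02389472 0.0066106  0.02021677]
time: 13.2
tool_pos: [513.0, -182.8, 139.5]
tcp_rot: [-180.0, 0.0, -180.0]
ft_force: [-0.1, 0.2, 0.6]
finger_gap: 14.1
[-0.05678012  0.04010487  0.02198791]
```

View pics/cs7.png

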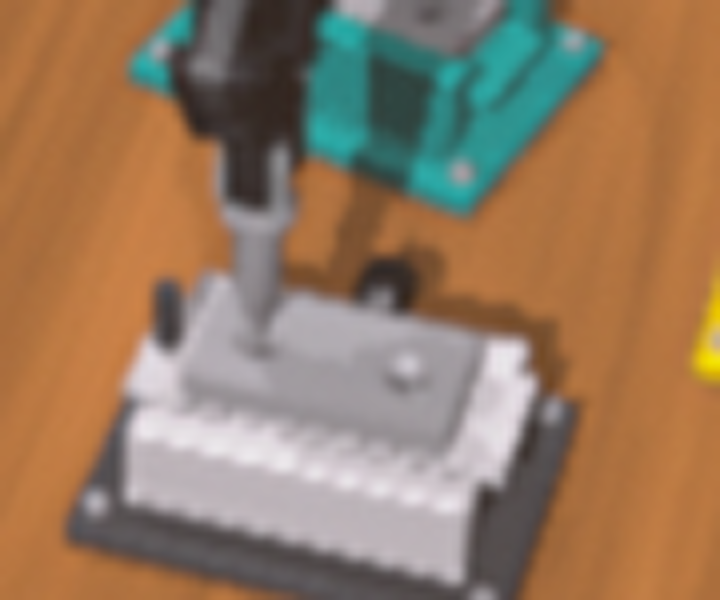

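```bash

python3 -m inch '[[[0,0,0.1],[0,0,0],0],[[0,0,0.1],[0,0,0],0],[[0,0,0.1],[0,0,0],0]]'
python3 -c "
from h import *
s=telemetry.sense();print(s['wrist_torque'])"
python3 -m inch '[[[0,0,0.1],[0,0,0],0],[[0,0,0.1],[0,0,0],0],[[0,0,0.1],[0,0,0],0]]'
python3 -c "
from h import *
s=telemetry.sense();print(s['wrist_torque'])"
python3 -m inch '[[[0,0,0.1],[0,0,0],0],[[0,0,0.1],[0,0,0],0],[[0,0,0.1],[0,0,0],0]]'
python3 -c "
from h import *
s=telemetry.sense();print(s['wrist_torque'])"
```

```text
time: 13.55
tool_pos: [513.0, -182.9, 138.5]
tcp_rot: [-180.0, 0.0, -180.0]
ft_force: [-0.0, -0.5, 2.0]
finger_gap: 14.6
[0.0335139  0.07487548 0.0151795 ]
time: 13.85
tool_pos: [513.0, -182.9, 137.6]
tcp_rot: [-180.0, 0.0, -180.0]
ft_force: [0.5, 0.1, 3.8]
finger_gap: 14.3
[-0.03776113  0.00229571 -0.01260393]
time: 14.15
tool_pos: [513.2, -183.0, 136.7]
tcp_rot: [-180.0, 0.1, -180.0]
ft_force: [0.7, -0.5, 5.5]
finger_gap: 14.4
[-0.1143797  -0.11934434  0.0036837 ]
```

```bash

python3 -m inch '[[[0,0,0.1],[0,0,0],0],[[0,0,0.1],[0,0,0],0],[[0,0,0.1],[0,0,0],0]]'
python3 -c "
from h import *
s=telemetry.sense();print(s['wrist_torque'])"
python3 -m inch '[[[0,0,0.1],[0,0,0],0],[[0,0,0.1],[0,0,0],0],[[0,0,0.1],[0,0,0],0]]'
python3 -c "
from h import *
s=telemetry.sense();print(s['wrist_torque'])"
python3 -m inch '[[[0,0,0.1],[0,0,0],0],[[0,0,0.1],[0,0,0],0],[[0,0,0.1],[0,0,0],0]]'
python3 -c "
from h import *
s=telemetry.sense();print(s['wrist_torque'])"
```

```text
time: 14.45
tool_pos: [513.3, -183.1, 135.9]
tcp_rot: [-180.0, 0.1, -180.0]
ft_force: [-0.2, -0.4, 6.8]
finger_gap: 14.2
[-0.01781326 -0.03116904  0.02316453]
time: 14.75
tool_pos: [513.4, -183.1, 135.2]
tcp_rot: [-180.0, 0.1, -180.0]
ft_force: [0.0, -0.3, 7.4]
finger_gap: 14.6
[ 0.03994523  0.00977486 -0.01179918]
time: 15.05
tool_pos: [513.5, -183.1, 134.4]
tcp_rot: [-180.0, 0.1, -180.0]
ft_force: [-0.9, -0.4, 8.8]
finger_gap: 14.5
[-0.00920431  0.09842741  0.0051607 ]
```

```bash

python3 -m inch '[[[0,0,0.1],[0,0,0],0],[[0,0,0.1],[0,0,0],0],[[0,0,0.1],[0,0,0],0]]'
python3 -m inch '[[[0,0,0.1],[0,0,0],0],[[0,0,0.1],[0,0,0],0],[[0,0,0.1],[0,0,0],0]]'
python3 -c "
from h import *
s=telemetry.sense();print(s['wrist_torque'])"
```

```text
time: 15.35
tool_pos: [513.5, -183.3, 133.5]
tcp_rot: [-179.9, 0.1, -180.0]
ft_force: [-1.5, 0.2, 9.4]
finger_gap: 14.5
time: 15.65
tool_pos: [513.6, -183.2, 132.7]
tcp_rot: [-179.9, 0.1, -180.0]
ft_force: [-1.2, 0.8, 11.6]
finger_gap: 14.3
[0.09694876 0.24561632 0.04991139]
```

```bash

python3 -m inch '[[[0.06,0.05,0.05],[0,0,0],0],[[0.06,0.05,0.05],[0,0,0],0],[[0.06,0.05,0.05],[0,0,0],0]]'
python3 -c "
from h import *
s=telemetry.sense();print(s['wrist_torque'])"
python3 -m inch '[[[0,0,0.05],[0,0,0],0],[[0,0,0.05],[0,0,0],0],[[0,0,0.05],[0,0,0],0]]'
python3 -c "
from h import *
s=telemetry.sense();print(s['wrist_torque'])"
```

```text
time: 15.95
tool_pos: [513.4, -182.9, 132.6]
tcp_rot: [-179.9, 0.2, -180.0]
ft_force: [0.0, 0.4, 11.7]
finger_gap: 14.1
[-0.05390066  0.10180818  0.06285012]
time: 16.25
tool_pos: [513.4, -183.0, 132.1]
tcp_rot: [-179.9, 0.2, -180.0]
ft_force: [-1.2, 0.1, 11.2]
finger_gap: 14.4
[-0.11978201  0.02521597  0.03693348]
```

```bash

python3 -m inch '[[[0,0,0.05],[0,0,0],0],[[0,0,0.05],[0,0,0],0],[[0,0,0.05],[0,0,0],0]]'
python3 -m inch '[[[0,0,0.05],[0,0,0],0],[[0,0,0.05],[0,0,0],0],[[0,0,0.05],[0,0,0],0]]'
```

```text
time: 16.55
tool_pos: [513.4, -183.0, 131.6]
tcp_rot: [-179.9, 0.2, -180.0]
ft_force: [-0.1, -0.1, 12.9]
finger_gap: 14.4
time: 16.85
tool_pos: [513.4, -183.0, 131.2]
tcp_rot: [-179.9, 0.2, -180.0]
ft_force: [-0.9, -1.6, 11.5]
finger_gap: 14.5
```

```bash

python3 -m inch '[[[0,0,0.05],[0,0,0],0],[[0,0,0.05],[0,0,0],0],[[0,0,0.05],[0,0,0],0]]'
python3 -m inch '[[[0,0,0.03],[0,0,0],0],[[0,0,0.03],[0,0,0],0],[[0,0,0.03],[0,0,0],0]]'
```

```text
time: 17.15
tool_pos: [513.3, -183.3, 130.7]
tcp_rot: [-179.9, 0.2, -180.0]
ft_force: [-0.6, -0.9, 12.7]
finger_gap: 14.2
time: 17.45
tool_pos: [513.3, -183.3, 130.4]
tcp_rot: [-179.9, 0.2, -180.0]
ft_force: [-1.0, -1.5, 12.6]
finger_gap: 14.2
```

```bash

python3 -m inch '[[[0,0,0.05],[0,0,0],0],[[0,0,0.05],[0,0,0],0],[[0,0,0.05],[0,0,0],0]]'
python3 -m inch '[[[0,0,0.03],[0,0,0],0],[[0,0,0.03],[0,0,0],0],[[0,0,0.03],[0,0,0],0]]'
python3 -c "
from h import *
s=telemetry.sense();print(s['wrist_torque'])"
```

```text
time: 17.75
tool_pos: [513.3, -183.2, 129.8]
tcp_rot: [-179.9, 0.2, -180.0]
ft_force: [-1.9, -1.6, 11.8]
finger_gap: 14.4
time: 18.05
tool_pos: [513.2, -183.2, 129.3]
tcp_rot: [-179.9, 0.1, 180.0]
ft_force: [-1.7, -1.7, 11.5]
finger_gap: 14.3
[-0.39235022  0.1779653   0.04387433]
```

```bash

python3 -m inch '[[[0.04,-0.05,0.04],[0,0,0],0],[[0.04,-0.05,0.04],[0,0,0],0],[[0.04,-0.05,0.04],[0,0,0],0]]'
python3 -c "
from h import *
s=telemetry.sense();print(s['wrist_torque'])"
python3 -m inch '[[[0,0,0.04],[0,0,0],0],[[0,0,0.04],[0,0,0],0],[[0,0,0.04],[0,0,0],0]]'
python3 -c "
from h import *
s=telemetry.sense();print(s['wrist_torque'])"
```

```text
time: 18.35
tool_pos: [512.8, -183.4, 128.6]
tcp_rot: [-179.9, 0.1, -180.0]
ft_force: [0.9, -1.0, 8.6]
finger_gap: 14.3
[-0.18176887 -0.12157744  0.02690999]
time: 18.65
tool_pos: [512.4, -183.2, 127.5]
tcp_rot: [-180.0, 0.1, 180.0]
ft_force: [0.8, -0.7, 6.6]
finger_gap: 14.5
[-0.06981409 -0.02738072  0.00624644]
```

```bash

python3 -m inch '[[[0,0,0],[0,0,0],0],[[0,0,0],[0,0,0],0]]'
python3 -m inch '[[[0,0,0.01],[0,0,0],0],[[0,0,0.01],[0,0,0],0]]'
```

```text
time: 18.85
tool_pos: [512.3, -183.0, 127.5]
tcp_rot: [-180.0, 0.1, -180.0]
ft_force: [-0.3, -0.7, 7.3]
finger_gap: 14.6
time: 19.05
tool_pos: [512.3, -183.0, 127.5]
tcp_rot: [-180.0, 0.1, -180.0]
ft_force: [0.2, 1.1, 6.7]
finger_gap: 14.2
```

```bash

python3 -m inch '[[[0,0,0.02],[0,0,0],0],[[0,0,0.02],[0,0,0],0],[[0,0,0.02],[0,0,0],0]]'
python3 -c "
from h import *
s=telemetry.sense();print(s['joint_pos'][5],s['tcp_rot'])"
```

```text
time: 19.35
tool_pos: [512.4, -183.1, 127.4]
tcp_rot: [-180.0, 0.1, -180.0]
ft_force: [-0.7, -0.2, 7.6]
finger_gap: 14.8
-115.06355046353931 [-1.79964028e+02  8.04871640e-02 -1.79996057e+02]
```

```bash

python3 -m inch '[[[-0.03,0,-0.3],[0,0,0],0],[[-0.06,0,-0.8],[0,0,0],0],[[-0.06,0,-1.3],[0,0,0],0],[[-0.06,0,-1.8],[0,0,0],0],[[-0.06,0,-2.5],[0,0,0],0],[[-0.06,0,-3.5],[0,0,0],0],[[-0.06,0,-5],[0,0,0],0],[[-0.06,0,-6.5],[0,0,0],0],[[-0.06,0,-8],[0,0,0],0],[[-0.06,0,-9.5],[0,0,0],0],[[-0.06,0,-10.3],[0,0,0],0],[[-0.06,0,-10.5],[0,0,0],0],[[-0.06,0,-10.5],[0,0,0],0]]'
python3 - <<'E'
from h import *
a=viewer.snapshot("top")[:,:,::-1];b=viewer.snapshot("side")[:,:,::-1]
cv2.imwrite("pics/cs8.png",np.hstack([cv2.resize(a[170:270,320:420],None,fx=4,fy=4),cv2.resize(b[110:210,300:400],None,fx=4,fy=4)]))
E
```

```text
time: 20.65
tool_pos: [512.5, -182.8, 231.8]
tcp_rot: [-180.0, 0.0, -180.0]
ft_force: [-0.6, -0.4, -2.6]
finger_gap: 14.3
```

View pics/cs8.png

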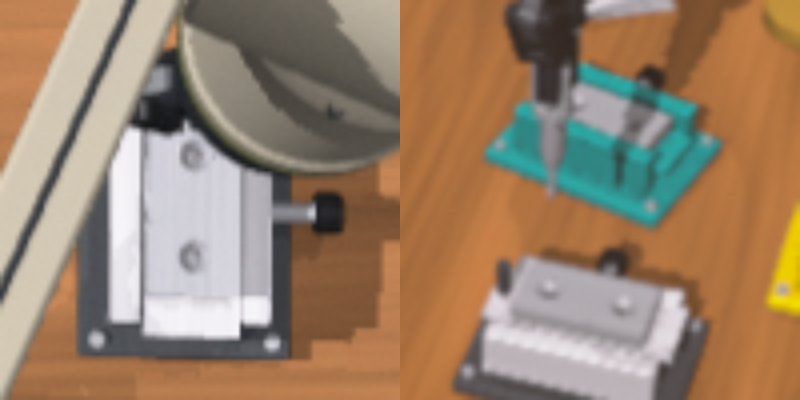

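```bash

python3 -m inch '[[[0,0.8,0],[0,0,0],0],[[0.1,2.5,0],[0,0,0],0],[[0.2,5,0],[0,0,0],0],[[0.4,8,0],[0,0,0],0],[[0.5,11,0],[0,0,0],0],[[0.6,14,0],[0,0,0],0],[[0.7,17,0],[0,0,0],0],[[0.8,20,0],[0,0,0],0],[[1,23,0],[0,0,0],0],[[1.1,26,0],[0,0,0],0],[[1.2,29,0],[0,0,0],0],[[1.4,32,0],[0,0,0],0],[[1.5,35,0],[0,0,0],0],[[1.6,38,0],[0,0,0],0],[[1.7,40.3,0],[0,0,0],0],[[1.76,41.6,0],[0,0,0],0],[[1.76,42.1,0],[0,0,0],0],[[1.76,42.2,0],[0,0,0],0],[[1.76,42.2,0],[0,0,0],0],[[1.76,42.2,0],[0,0,0],0]]'
python3 -m inch '[[[0,0,1],[0,0,0],0],[[0,0,2],[0,0,0],0],[[0,0,3],[0,0,0],0],[[0,0,3.8],[0,0,0],0],[[0,0,4.2],[0,0,0],0],[[0,0,4.2],[0,0,0],0]]'
python3 - <<'E'
from h import *
s=telemetry.sense();print(s['tool_pos'])
print(proj("side",[[494.75,239.2,98],[494.75,239.2,124]]))
a=viewer.snapshot("top")[:,:,::-1];b=viewer.snapshot("side")[:,:,::-1]
cv2.imwrite("pics/cs9.png",np.hstack([cv2.resize(a[180:260,110:190],None,fx=5,fy=5),cv2.resize(b[280:360,245:325],None,fx=5,fy=5)]))
E
```

```text
time: 22.75
tool_pos: [495.0, 238.3, 231.6]
tcp_rot: [-180.0, 0.0, 179.9]
ft_force: [-0.6, -0.4, -1.9]
finger_gap: 14.6
time: 23.35
tool_pos: [494.2, 239.0, 188.5]
tcp_rot: [-180.0, -0.1, -180.0]
ft_force: [-0.2, 0.5, -2.1]
finger_gap: 14.1
[494.23282043 239.00248001 188.4720799 ]
[[286.11653779 322.30788162]
 [285.00283211 315.95864901]]
```

View pics/cs9.png

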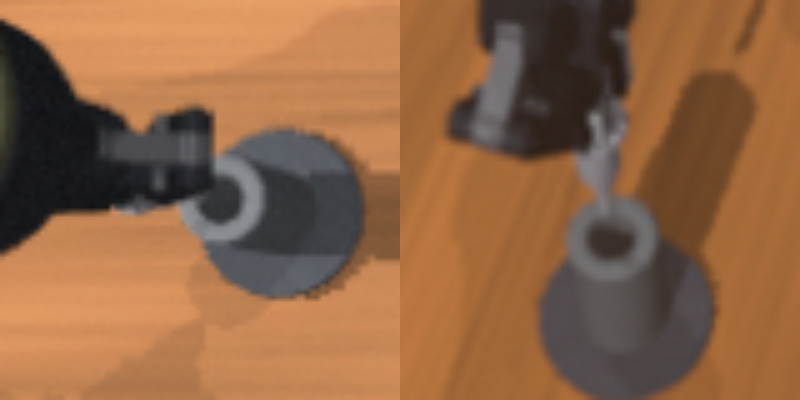

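```bash

python3 -m inch '[[[0,0,1],[0,0,0],0],[[0,0,2],[0,0,0],0],[[0,0,3],[0,0,0],0],[[0,0,4],[0,0,0],0],[[0,0,4.6],[0,0,0],0],[[0,0,4.8],[0,0,0],0],[[0,0,4.8],[0,0,0],0]]'
python3 -c "
from h import *
s=telemetry.sense();print(s['wrist_torque'])"
python3 -m inch '[[[0,0,0.3],[0,0,0],0],[[0,0,0.6],[0,0,0],0],[[0,0,0.9],[0,0,0],0],[[0,0,1.2],[0,0,0],0],[[0,0,1.2],[0,0,0],0]]'
python3 -c "
from h import *
s=telemetry.sense();print(s['wrist_torque'])"
```

```text
time: 24.15
tool_pos: [494.6, 239.1, 141.2]
tcp_rot: [-180.0, -0.0, -180.0]
ft_force: [-0.7, -0.7, -1.0]
finger_gap: 14.4
[ 0.04203141 -0.01781575 -0.00521853]
time: 24.65
tool_pos: [494.4, 239.1, 129.0]
tcp_rot: [-180.0, -0.1, -180.0]
ft_force: [-0.1, -0.1, -1.9]
finger_gap: 14.5
[-0.03723071 -0.02830544 -0.01983418]
```

```bash

python3 -m inch '[[[0,0,0.3],[0,0,0],0],[[0,0,0.6],[0,0,0],0],[[0,0,0.9],[0,0,0],0],[[0,0,1.2],[0,0,0],0],[[0,0,1.2],[0,0,0],0]]'
python3 -c "
from h import *
s=telemetry.sense();print(s['wrist_torque'])"
python3 -m inch '[[[0,0,0.3],[0,0,0],0],[[0,0,0.6],[0,0,0],0],[[0,0,0.9],[0,0,0],0],[[0,0,1.2],[0,0,0],0],[[0,0,1.2],[0,0,0],0]]'
python3 -c "
from h import *
s=telemetry.sense();print(s['wrist_torque'])"
```

```text
time: 25.15
tool_pos: [494.4, 239.1, 116.9]
tcp_rot: [-180.0, -0.1, -180.0]
ft_force: [0.5, -0.1, -2.3]
finger_gap: 14.3
[-0.0403376   0.04624484  0.03504128]
time: 25.65
tool_pos: [494.4, 239.1, 104.9]
tcp_rot: [-180.0, -0.1, -180.0]
ft_force: [-0.1, 0.6, -2.0]
finger_gap: 14.2
[ 0.06751389 -0.02759648 -0.00233104]
```

```bash

python3 -m inch '[[[0,0,0.1],[0,0,0],0],[[0,0,0.2],[0,0,0],0],[[0,0,0.3],[0,0,0],0],[[0,0,0.3],[0,0,0],0]]'
python3 -m inch '[[[0,0,0.1],[0,0,0],0],[[0,0,0.1],[0,0,0],0]]'
python3 -m inch '[[[0,0,0.1],[0,0,0],0],[[0,0,0.1],[0,0,0],0]]'
```

```text
time: 26.05
tool_pos: [494.7, 239.2, 102.5]
tcp_rot: [-180.0, -0.0, -180.0]
ft_force: [0.4, -0.6, -2.6]
finger_gap: 14.2
time: 26.25
tool_pos: [494.8, 239.2, 101.6]
tcp_rot: [180.0, 0.0, -180.0]
ft_force: [-0.3, 0.6, -2.3]
finger_gap: 14.4
time: 26.45
tool_pos: [494.9, 239.3, 101.4]
tcp_rot: [180.0, 0.0, -180.0]
ft_force: [-3.6, -1.2, 4.9]
finger_gap: 14.2
```

```bash

python3 -m inch '[[[0,0,0],[0,0,0],0.3],[[0,0,0],[0,0,0],0.6],[[0,0,0],[0,0,0],1],[[0,0,0],[0,0,0],1],[[0,0,0],[0,0,0],1],[[0,0,0],[0,0,0],1],[[0,0,0],[0,0,0],1],[[0,0,0],[0,0,0],1],[[0,0,0],[0,0,0],1],[[0,0,0],[0,0,0],1]]' 20
python3 -m inch '[[[0,0,-0.5],[0,0,0],1],[[0,0,-2],[0,0,0],1],[[0,0,-4],[0,0,0],1],[[0,0,-6],[0,0,0],1],[[0,0,-8],[0,0,0],1],[[0,0,-10],[0,0,0],1],[[0,0,-12],[0,0,0],1],[[0,0,-14],[0,0,0],1],[[0,0,-15],[0,0,0],1],[[0,0,-15],[0,0,0],1]]'
python3 -m inch '[[[2,1,0],[0,0,0],1],[[5,2.5,0],[0,0,0],1],[[8,4,0],[0,0,0],1],[[11,5.5,0],[0,0,0],1],[[13,7,0],[0,0,0],1],[[13,7,0],[0,0,0],1],[[13,7,0],[0,0,0],1]]'
python3 - <<'E'
from h import *
a=viewer.snapshot("top")[:,:,::-1];b=viewer.snapshot("side")[:,:,::-1]
cv2.imwrite("pics/t10.png",a);cv2.imwrite("pics/s10.png",b)
cv2.imwrite("pics/cs10.png",np.hstack([cv2.resize(a[180:260,120:200],None,fx=5,fy=5),cv2.resize(b[295:375,250:330],None,fx=5,fy=5)]))
E
```

```text
time: 27.45
tool_pos: [494.8, 239.2, 100.6]
tcp_rot: [180.0, 0.0, -180.0]
ft_force: [0.5, 0.9, -1.3]
finger_gap: 85.4
time: 28.45
tool_pos: [495.8, 239.6, 253.4]
tcp_rot: [179.9, 0.2, -180.0]
ft_force: [0.6, 0.7, 0.1]
finger_gap: 85.6
time: 29.15
tool_pos: [364.3, 309.1, 249.8]
tcp_rot: [-180.0, -0.0, -179.9]
ft_force: [0.0, 0.1, -0.6]
finger_gap: 85.7
```

View pics/cs10.png

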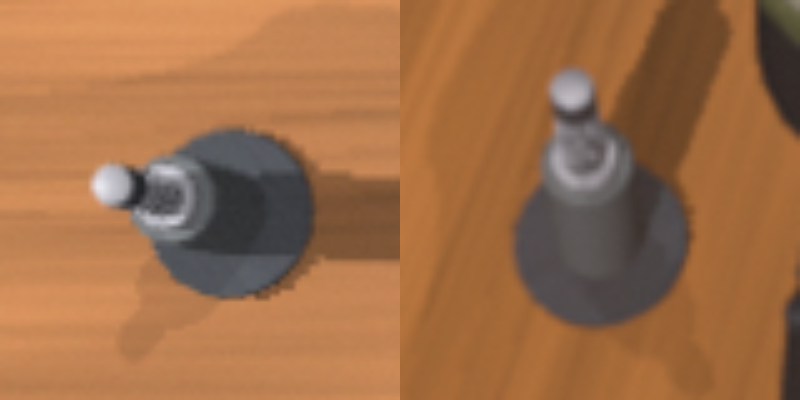

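View pics/s10.png

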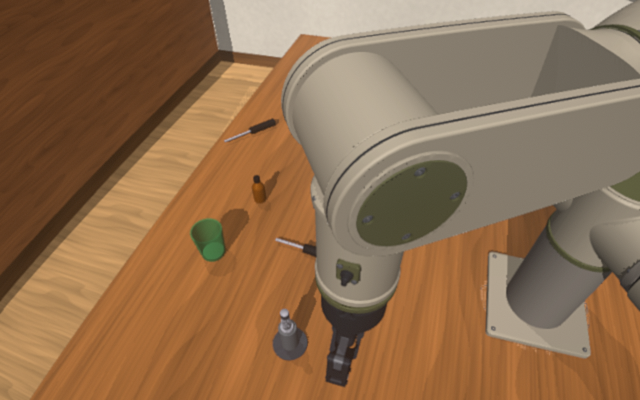

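View pics/t10.png

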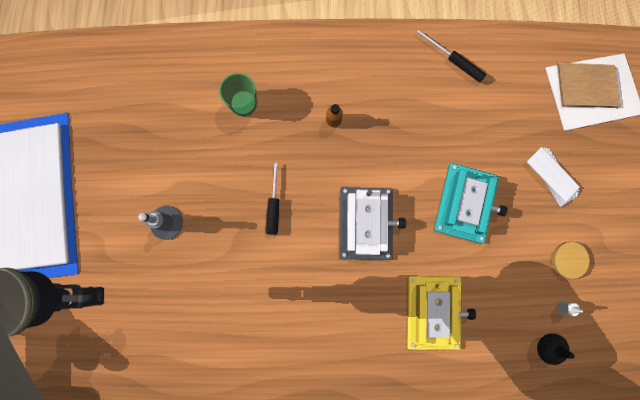

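```bash
python3 - <<'E'
from h import *
a=cv2.imread("pics/top0.png");b=cv2.imread("pics/t10.png");c=cv2.imread("pics/side0.png");d=cv2.imread("pics/s10.png")
f=lambda i,u,v:cv2.resize(i[v:v+50,u:u+60],None,fx=6,fy=6,interpolation=cv2.INTER_CUBIC)
cv2.imwrite("pics/cmp.png",np.vstack([np.hstack([f(a,130,195),f(b,130,195)]),np.hstack([f(c,260,300),f(d,260,300)])])[:600])
for i,j,u,v in((a,b,132,208),(c,d,275,305)):
    p=lambda q:np.float32(cv2.cvtColor(q,6)[v:v+22,u:u+22])
    print(cv2.phaseCorrelate(p(i),p(j),cv2.createHanningWindow((22,22),cv2.CV_32F)))
E
```

```text
((-0.7278889548384182, 0.09626548255646483), 0.936041691650947)
((-0.016743763032003756, 0.61954145619314), 0.8608081216613451)
```

View pics/cmp.png

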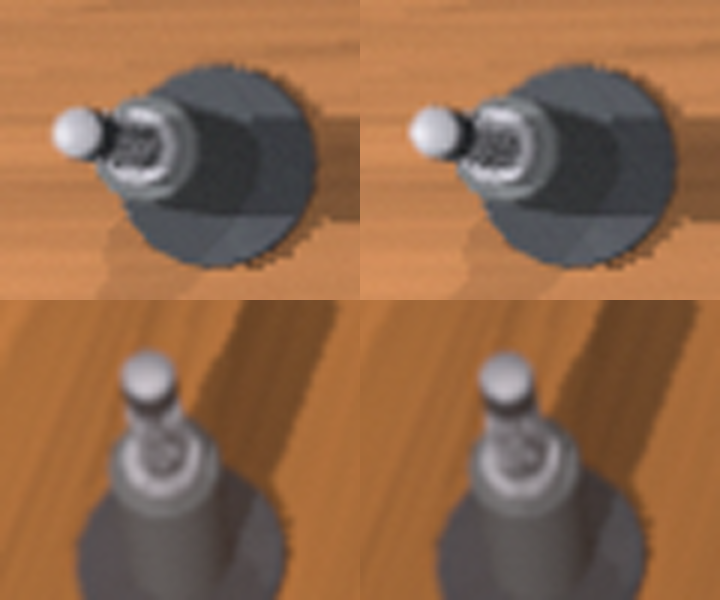

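```bash
python3 - <<'E'
from h import *
g=lambda n:np.float32(cv2.cvtColor(cv2.imread(n),6))
a,b,c,d=map(g,("pics/top0.png","pics/t10.png","pics/side0.png","pics/s10.png"))
for nm,i,j,u,v,w in(("top cap",a,b,136,210,14),("top collar",a,b,147,212,17),("side cap",c,d,277,305,14),("side collar",c,d,279,320,16),("top foot",a,b,168,210,16)):
    p=lambda q:q[v:v+w,u:u+w]
    print(nm,cv2.phaseCorrelate(p(i),p(j),cv2.createHanningWindow((w,w),cv2.CV_32F)))
for n in("top","side"):
    print(proj(n,[[495,239.2,142],[495,240.2,142],[495,239.2,143],[495,239.2,84],[495,240.2,84]]))
E
```

```text
top cap ((0.2631280921102528, 0.3442100711211502), 1.1281980747646756)
top collar ((-0.6132192146902771, -0.5202731383463668), 0.9581990521631123)
side cap ((0.5198877571577212, 1.1001031633907639), 1.0632640478346083)
side collar ((0.3137047193672755, 0.255298502289671), 1.0694198841229081)
top foot ((0.01476550076228289, -0.07674780036598428), 0.8973217327147722)
[[142.44081932 216.72434371]
 [141.9120525  216.73082536]
 [142.24446294 216.67685072]
 [153.13806894 219.30701167]
 [152.63930344 219.31298024]]
[[284.0627651  311.30672708]
 [283.86733245 311.80052392]
 [284.01684486 311.04482372]
 [286.5671647  325.54517599]
 [286.38592217 326.01953633]]
```

```bash
python3 -c "
from h import *
print(r.hand_in())"
```

```text
the job is handed in; nothing more can be done
None
```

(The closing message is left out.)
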